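# Put the coffee scoop in the locking steriliser drawer

### The job

Put the black coffee scoop that lies on the white countertop steriliser into its drawer: with a fingertip in its hollow, slide the flush switch on top all the way left (seen from its front) to unlock the drawer, pull the drawer fully out by its knob, lay the scoop on its floor with the bowl opening up, let go of it, and push the drawer fully home. Then slide the switch all the way back to the right to lock it, and leave the mug, the ball pen and the teaspoon where they are.

Things in the scene. Friction and masses are not known exactly. Their poses are not given: they have to be found in the camera images.
- steriliser: White box with a drawer, fixed on the table, 120 mm deep (x), 164 wide (y), 62 high. Origin: centre of its underside, z = 0. Its x points to its back (from the robot), y to its left seen from the front; front face at x = -60 mm. Turned up to 0.3 rad. The switch slot in its top is 67 mm (y) x 30 (x), 10 deep, centred at x -30, y -35 mm; a grey bar mark lies beside its right (locked) end.
- switch (a joint): Flush slide switch, in m: 0 = locked, right-hand end of its slot (-y of the steriliser); 0.022 = unlocked, left-hand end (+y). It slides along the steriliser's y with 1.5 N of friction and stays where left. Its bolt blocks the drawer below about 0.014, and blocks it from going home if locked while the drawer is out.
- switch_hollow (a point): Centre of the switch's finger hollow, at the level of its lips, flush with the box top (62 mm up). The grey switch is 44 mm long (y) with a 7 mm lip at each end; the hollow between them is 30 mm (y) x 30 mm (x), 8 mm deep. One fingertip of an open gripper fits; the other finger can hang in front of the box, whose front face is 30 mm in front of this point. Axes as the steriliser's.
- drawer (a joint): The drawer, in m: 0 = home, 0.095 = fully out, towards the steriliser's front (-x). 1 N of friction and spring detents of about 3 N at home (0 to about 0.008) and near fully out (0.082 to 0.095).
- knob (a point): On the drawer: centre of its black knob, a rounded block 16 mm (x) x 24 mm (y) x 30 mm (z) on a steel stem, centre 36 mm over the table, top 51 mm; its centre lies 35 mm in front of the steriliser's front when home, its rear 21 mm in front of the drawer's front panel. Axes as the steriliser's.
- drawer_floor (a point): Centre of the drawer's inner floor, 11 mm over the table. Inside 100 mm (x) x 140 mm (y); side and back walls stand 23 mm above this floor, the front panel 37 mm; shut, there is 39 mm of height above it. With the drawer fully out, all its inside but the last 13 mm at the back is open from above. Axes as the steriliser's.
- scoop: Loose black coffee scoop, at the start lying on top of the steriliser behind the switch, on the flat bottom of its bowl; 46 x 119 x 28 mm, 20 to 40 g. Origin: centre of its footprint, at its underside; z up. Long side is its y: the bowl (46 mm across, 28 high) is centred at y = +37 mm, the handle runs on to y = -60 mm. It fits in the drawer with its y along the drawer's y, either way round.
- scoop_handle (a point): On the scoop's handle at its y = -6 mm, where it is clear of the bowl: the handle is 12 mm wide (along the scoop's x), 4 mm thick, 24 mm over the scoop's underside, with free space below. Axes as the scoop's. Let go, the scoop may rest level or tip (0.28 rad) onto its handle's end; both are fine.
- mug: Black mug with a handle, 82 x 116 x 95 mm, bystander to the left of the steriliser. Origin: centre of its underside.
- teaspoon: Steel teaspoon lying flat, 130 x 27 x 11 mm, bystander at the front edge. Origin: centre of its underside.
- pen: Ball pen lying flat, 145 mm long, 12 wide, 9 high, bystander at the left front, before the fridge. Origin: centre of its underside.

How it is judged:
By the outcome, as a careful person would: the job done as asked, in the order asked, and still so for the second after the job is handed in, with the robot touching nothing.
It also fails if it takes over 72 s, if anything falls off the work surface, if the arm or the gripper's body presses on something with over 40 N, if the wrist force passes 120 N, or if a joint passes its speed limit or range.

### The arm

A 6-joint arm with a two-finger parallel gripper is mounted at the origin on a cart in front of the work surface, level with it; the furniture and walls round the work are solid. World frame = base frame: x ahead of the robot, y to its left, z up, the work surface at z = 0. Lengths are in mm, angles in rad, forces in N, time in s.
With the tool pointing down it reaches from about 400 to 925 mm from the base axis. Payload 12.5 kg.
Tool frame: the origin (TCP) lies between the finger pads; the fingertips stand 25 mm ahead of it and the grasp point (between the pads) lies 6 mm ahead of it; z points along the fingers, y is the line along which they close (so a half turn about z gives the same grasp; the last joint's range is limited). The gripper opens to 95 mm and grips with 3 to 60 N. Pads are 20 mm wide; open, the fingers measure 119 mm over their backs; the gripper's body (75 mm by 180 mm) begins 59 mm behind the grasp point.
Start: joints at [1.009, 0.491, 1.559, -0, 1.092, -0.106], TCP at [275.101, 561.22, 200.861] pointing down, gripper open.
Joint ranges: [-3.1, 3.1], [-0.84, 2.19], [0.05, 2.79], [-1.13, 4.28], [0.06, 2.93], [-2.69, 2.69]. Speed limits (rad/s): [2.22, 2.22, 2.79, 3.14, 3.14, 3.14].

### API

Orientations are given as [roll, pitch, yaw] about the fixed x, y, z axes, in that order (R = Rz(yaw) Ry(pitch) Rx(roll)).
In Python, from cell import state, read_camera, job_done, cut_out gives the robot as it stands. The module is installed in compiled form; this text tells all that it offers.
- The arm moves only by the tool jog_arm, never from a script. Its argument "motion" is a list of rows, each a list of 2 entries, a list of its own where there are three numbers: the shift along the tool's x, y, z in mm, then the turn about the tool's z in rad. A call has 1 to 5 rows; each row is the pose to reach, as a shift and turn from the pose commanded when the call began, along the tool's axes at that moment; what a row does not reach only later rows make up. A row lasts 1/10 s, in which the tool goes at most 50 mm and 8.59 degrees, less where a joint would pass 70% of its speed; a pose out of reach is approached as far as the arm can. A call with a gripper value outside its range is refused whole. "grip" is the closure, from 0 (fully open) to 1 (shut), set as the call begins (left out, the last holds). The fingers move at their own pace and stop on an object; the grip force is fixed at half the most. Time passes only in rows, so rows that repeat a pose let the fingers close. It gives the time, the measured TCP pose, the force, the opening and the grip force at its end, in the units of the state.
- state(): the state, without advancing time (a new reading comes with each control period).
- read_camera(name): name is "side" or "top" or "wrist"; returns a dict with "img" (480x640x3 uint8, blue, green, red), "vertical_fov" (degrees; the focal length in pixels is half the picture's height over the tangent of half this angle, whatever the lens; pixels are square), "cx", "cy" (the principal point, pixels), "k1" (the pictures are not rectified: a ray, as slopes to the right and down, at radius r is drawn at 1 + k1 r^2 times it, then the intrinsics apply), "extrinsics" (4x4, takes a point from camera to world coordinates). Camera axes: x right, y up, looking along -z (the intrinsics and any distortion apply to the point x, -y, -z); pixel columns grow to the right and rows downward; lengths in mm; the calibration is good to about 2 mm. A picture is of the moment at which its call begins. There is no depth.
- job_done(): hands the job in; it is judged then, once.
Trained networks look in a picture, given as the dict that the camera call returned (one of the last four; its "shot" number tells which), for a name from the list of things; names that differ only in an ending like _2 or _b are one class to them, and where a whole thing is asked for, a point or a joint stands for the part that bears it (a point fixed in the world has none). Each returns a list of dicts, best first, with "p" (0 to 1); they miss things now and then, are a little off and sometimes report something else, mostly with a low value. They report only what shows in the picture. A call takes as long as a camera call.
- cut_out(name, picture): "region" (480x640 bool, what is visible of it) and "box" ([left, top, right, bottom] in pixels, round what is visible of it).
The state is a dict: "t": time; "joints": joint angles; "qvel": joint speeds; "tau": joint torques, N m; "eef_pos": TCP position; "tcp_rot": TCP orientation; "ft_force": force on the tool from outside, world axes, zero at the start; "moment": the same for the moment, N m; "opening": opening from 0.0 (shut) to 1.0 (fully open); "grip_force": force on a finger pad.
Only numpy, scipy, OpenCV 4.12 (cv2) and the standard library are available. Lean on these libraries where they do the work, as an engineer would, in place of code of your own. Each camera call takes 0.05 s, during which the arm holds its last target. There are 200 camera calls.

## Working session

There is one attempt and no reset: what is moved stays moved. The work goes in short steps, Python scripts to look and compute and a tool call to move; the robot and the scene stay as the last step left them, time stands still between calls to the robot, and variables do not carry over. Pictures are saved under pics/ and viewed, at most 10 in all, crops included, and the job is handed in when it is done.

Besides the shell and the picture viewer there is one more tool, called after "Request:" by a JSON object that holds its "fn" and its "kwargs", one argument or row to a line. jog_arm: Moves the arm, as the interface text tells. Its arguments: {"type":"object","properties":{"motion":{"type":"array"},"grip":{"type":"number"}},"required":["motion"]}

```bash
mkdir -p pics; cat > h.py <<'E'
import numpy as np, cv2
from cell import state, read_camera, job_done, cut_out
def f(p): return 240/np.tan(np.radians(p["vertical_fov"])/2)
def ray(p,u,v):
    F=f(p); xd=np.array([(u-p["cx"])/F,(v-p["cy"])/F]); x=xd.copy()
    for _ in range(30): x=xd/(1+p["k1"]*(x@x))
    T=np.array(p["extrinsics"]); return T[:3,3],T[:3,:3]@np.array([x[0],-x[1],-1])
def at_z(p,u,v,z):
    o,d=ray(p,u,v); return o+d*(z-o[2])/d[2]
def proj(p,P):
    T=np.array(p["extrinsics"]); q=T[:3,:3].T@(np.array(P,float)-T[:3,3]); x=np.array([q[0],-q[1]])/-q[2]
    return x*(1+p["k1"]*(x@x))*f(p)+[p["cx"],p["cy"]]
E
python3 - <<'E'
from h import *
print(state())
for c in("top","side"):
    p=read_camera(c); cv2.imwrite(f"pics/{c}0.png",p["img"]); print(c,p["vertical_fov"],p["k1"],np.round(p["extrinsics"],3).tolist())
    for n in("steriliser","switch","knob","scoop","mug","teaspoon","pen"):
        r=cut_out(n,p)
        for q in r[:2]:
            m=q["region"].astype(np.uint8); (cx,cy),s,a=cv2.minAreaRect(cv2.findNonZero(m)); print(n,round(q["p"],2),q["box"],"rect",round(cx),round(cy),np.round(s),round(a))
E
```

```text
{'t': 0.0, 'joints': array([ 1.00942051e+00,  4.91556741e-01,  1.55944275e+00, -2.69403486e-05,
        1.09170118e+00, -1.05597670e-01]), 'qvel': array([ 1.78521419e-03,  2.23808159e-04, -1.56438210e-04,  8.25878556e-05,
       -3.34205575e-05,  2.50492669e-04]), 'tau': array([-2.15318018e-03, -6.12651801e+01, -2.58168465e+01,  6.90784841e-02,
        4.83456301e-02, -1.70882927e-04]), 'eef_pos': array([274.94759308, 560.98808361, 200.2658161 ]), 'tcp_rot': array([-3.14048829e+00, -9.30260625e-05,  2.68582689e+00]), 'ft_force': array([1.07705909, 0.2438376 , 0.19386926]), 'moment': array([ 0.00631407,  0.00634606, -0.00866947]), 'grip_force': 0.0, 'opening': 1.0032649500725441}
top 49.59797125272861 -0.04702350616614461 [[-0.023, 0.999, -0.045, 481.354], [-0.999, -0.021, 0.029, 49.23], [0.028, 0.046, 0.999, 1009.228], [0.0, 0.0, 0.0, 1.0]]
steriliser 0.9 [344.7, 139.2, 445.2, 235.5] rect 397 191 [89. 94.] 79
switch 0.9 [410.4, 182.4, 436.7, 201.7] rect 423 191 [15. 25.] 81
knob 0.81 [361.3, 201.8, 443.2, 235.5] rect 403 223 [23. 84.] 80
scoop 0.93 [359.5, 146.3, 427.5, 172.4] rect 3
[... 347 characters left out ...]
27, 477.043], [0.0, 0.0, 0.0, 1.0]]
steriliser 0.85 [307.3, 283.2, 426.0, 375.3] rect 367 329 [ 91. 114.] 82
steriliser 0.58 [373.8, 273.1, 406.4, 315.4] rect 388 293 [41. 26.] 86
switch 0.75 [352.7, 316.5, 373.8, 339.2] rect 364 329 [22. 17.] 68
switch 0.4 [374.6, 272.3, 404.7, 313.8] rect 388 294 [43. 26.] 84
knob 0.62 [307.8, 298.4, 349.9, 373.2] rect 329 338 [78. 30.] 67
mug 0.75 [354.3, 316.9, 376.4, 335.0] rect 364 329 [23. 17.] 63
mug 0.72 [313.1, 228.0, 370.0, 282.1] rect 342 252 [56. 56.] 9
teaspoon 0.75 [223.0, 336.4, 249.1, 391.3] rect 232 361 [15. 59.] 19
pen 0.43 [310.2, 298.3, 352.4, 372.7] rect 329 338 [77. 31.] 67
pen 0.4 [255.2, 227.8, 260.3, 249.4] rect 258 237 [ 4. 21.] 14
```

View pics/top0.png

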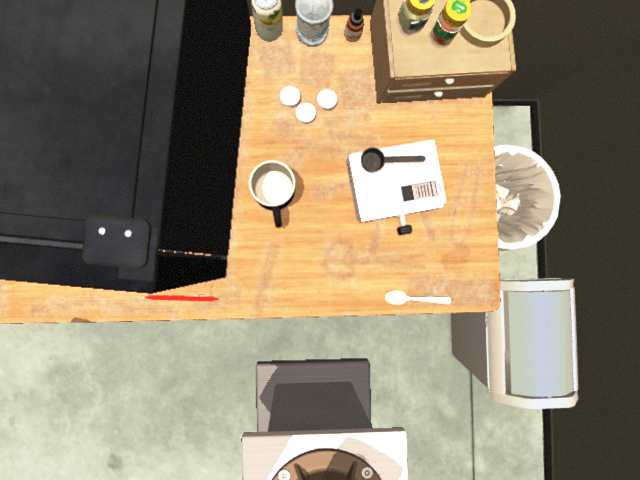

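View pics/side0.png

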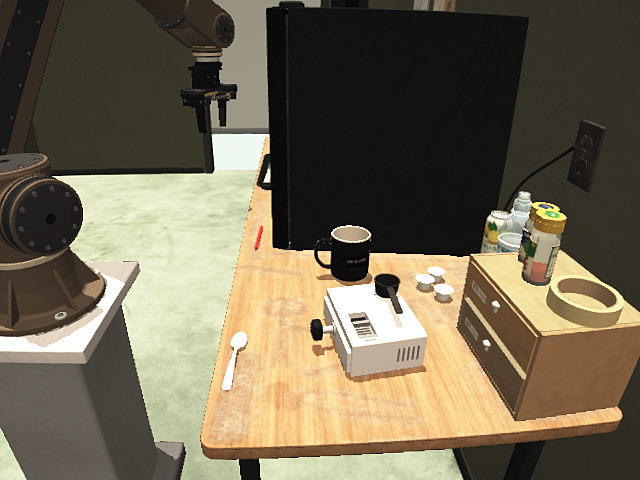

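The top view shows the steriliser with its corners near (349,155), (437,141), (445,208) and (359,220). The switch is at (421,191), the knob at (404,229), the scoop bowl at (372,160) and its handle end at (424,159). The side view agrees: the way between the arm and the steriliser is clear, with the mug left of the box at (345,250).

```bash
python3 - <<'E'
from h import *
from scipy.optimize import least_squares
p=read_camera("top"); c=cv2.resize(p["img"][120:250,230:470],None,fx=3.3,fy=3.3,interpolation=cv2.INTER_CUBIC)
cv2.imwrite("pics/topcrop.png",c)
for n,uv,z in(("TL",(349,155),62),("TR",(437,141),62),("BR",(445,208),62),("BL",(359,220),62),("knob",(404,229),51),("bowl",(372,160),90),("hend",(424,159),88),("switch",(421,191),62)):
    print(n,np.round(at_z(p,*uv,z)))
w=read_camera("wrist"); print(w["vertical_fov"],np.round(w["extrinsics"],3).tolist())
E
```

```text
TL [676. -56.  62.]
TR [ 700. -221.   62.]
BR [ 574. -232.   62.]
BL [555. -71.  62.]
knob [ 538. -156.   51.]
bowl [661. -94.  90.]
hend [ 661. -189.   88.]
switch [ 607. -188.   62.]
58.64579163348495 [[0.44, -0.858, -0.265, 199.154], [0.898, 0.42, 0.13, 597.703], [-0.0, -0.295, 0.956, 384.151], [0.0, 0.0, 0.0, 1.0]]
```

View pics/topcrop.png

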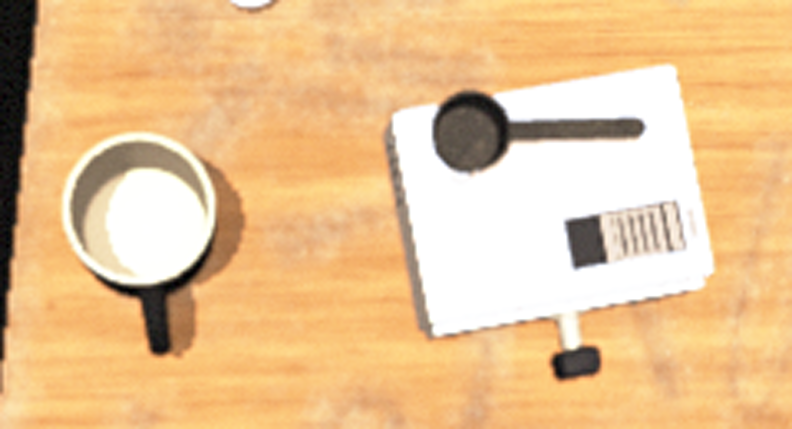

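The steriliser is at about (626,-145) with yaw about 0.13, and the scoop lies roughly along world y. I'll swing the arm over, clear of the fridge corner, to get a close wrist view.

Request:
{"fn": "jog_arm", "kwargs": {
  "motion": [
    [[-28, -41, 0], -0.15],
    [[-56, -82, 0], -0.3],
    [[-84, -123, 0], -0.45],
    [[-112, -164, 0], -0.6],
    [[-140, -205, 0], -0.75]
  ],
  "grip": 0
}}

```text
t: 1.4
eef_pos: [309.7, 320.8, 201.0]
tcp_rot: [3.141, 0.001, -2.865]
ft_force: [0.6, -0.2, 0.4]
opening: 0.999
grip_force: 0.0
```

Request:
{"fn": "jog_arm", "kwargs": {
  "motion": [
    [[-1, -37, 0], 0],
    [[-2, -74, 0], 0],
    [[-3, -111, 0], 0],
    [[-11, -160, 0], 0],
    [[-19, -209, 0], 0]
  ]
}}

```text
t: 1.9
eef_pos: [384.4, 124.7, 201.3]
tcp_rot: [-3.142, 0.001, -2.87]
ft_force: [1.6, 1.1, -0.1]
opening: 0.999
grip_force: 0.0
```

Request:
{"fn": "jog_arm", "kwargs": {
  "motion": [
    [[-18, -46, 0], 0.15],
    [[-36, -92, 0], 0.3],
    [[-54, -138, 0], 0.45],
    [[-72, -184, 0], 0.6],
    [[-90, -230, 0], 0.75]
  ]
}}

```text
t: 2.4
eef_pos: [533.1, -73.4, 201.0]
tcp_rot: [3.141, 0.0, 2.655]
ft_force: [0.3, 0.5, -0.9]
opening: 1.0
grip_force: 0.0
```

Request:
{"fn": "jog_arm", "kwargs": {
  "motion": [
    [[-11, -5, 0], 0.15],
    [[-22, -10, 0], 0.3],
    [[-33, -15, 0], 0.45],
    [[-44, -20, 0], 0.6],
    [[-53, -23, 0], 0.75]
  ]
}}

```text
t: 2.9
eef_pos: [568.9, -116.9, 200.9]
tcp_rot: [3.141, 0.0, 1.905]
ft_force: [0.2, 0.4, -0.2]
opening: 1.001
grip_force: 0.0
```

Request:
{"fn": "jog_arm", "kwargs": {
  "motion": [
    [[0, 0, 0], 0.13],
    [[0, 0, 0], 0.24],
    [[0, 0, 0], 0.24],
    [[0, 0, 0], 0.24]
  ]
}}

```text
t: 3.3
eef_pos: [568.5, -116.2, 200.9]
tcp_rot: [3.141, -0.0, 1.675]
ft_force: [-0.1, 0.6, -0.7]
opening: 0.996
grip_force: 0.0
```

```bash
python3 - <<'E'
from h import *
w=read_camera("wrist"); cv2.imwrite("pics/w1.png",w["img"])
import pickle; pickle.dump(w,open("w1.pkl","wb"))
s=state(); print(s["eef_pos"],s["tcp_rot"],np.round(w["extrinsics"],3).tolist())
for n,z in(("steriliser",62),("switch",62),("knob",51),("scoop",90)):
    for q in cut_out(n,w)[:1]:
        m=q["region"].astype(np.uint8); R=cv2.minAreaRect(cv2.findNonZero(m)); b=cv2.boxPoints(R); print(n,round(q["p"],2),q["box"],[np.round(at_z(w,*x,z)[:2]).tolist() for x in b])
E
```

```text
[ 568.51457723 -116.18963576  200.93849729] [ 3.14145759e+00 -1.95059097e-05  1.67503649e+00] [[0.995, -0.1, -0.03, 559.199], [0.104, 0.95, 0.294, -33.179], [-0.001, -0.295, 0.955, 384.191], [0.0, 0.0, 0.0, 1.0]]
steriliser 0.69 [277.6, 148.8, 481.8, 355.3] [[521.0, -72.0], [676.0, -49.0], [719.0, -213.0], [540.0, -241.0]]
switch 0.83 [349.2, 287.0, 383.4, 339.8] [[591.0, -169.0], [619.0, -166.0], [626.0, -213.0], [597.0, -216.0]]
scoop 0.91 [428.8, 178.7, 494.1, 288.5] [[635.0, -75.0], [680.0, -70.0], [697.0, -149.0], [648.0, -154.0]]
```

View pics/w1.png

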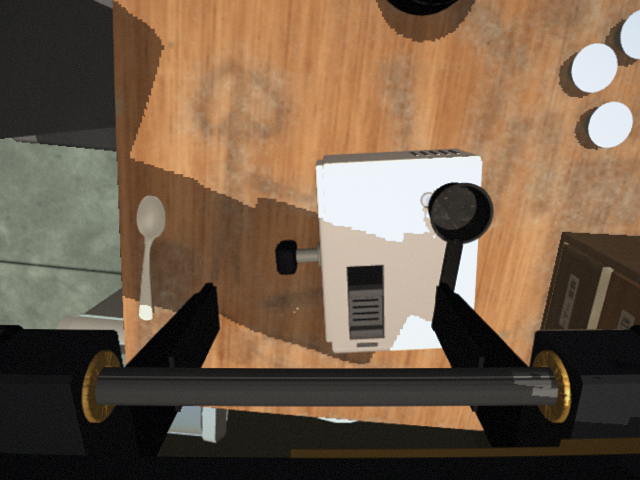

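The wrist view shows the knob at (287,257), the switch at about (366,312) with the grey mark below it (its right end), the scoop bowl at (460,212) and the handle running down to about (447,290). I'll enlarge it to get exact corners.

```bash
python3 - <<'E'
from h import *
import pickle; w=pickle.load(open("w1.pkl","rb"))
c=cv2.resize(w["img"][145:360,270:500],None,fx=2.7,fy=2.7,interpolation=cv2.INTER_CUBIC)
cv2.imwrite("pics/w1c.png",c)
E
```

```text
(no output)
```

View pics/w1c.png

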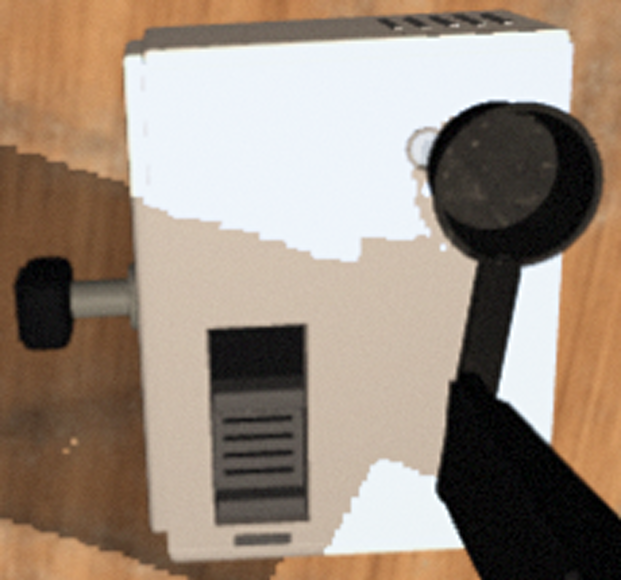

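```bash
cat > fit.py <<'E'
from h import *
from scipy.optimize import least_squares
import pickle; w=pickle.load(open("w1.pkl","rb"))
px=lambda a,b:(a/2.7+270,b/2.7+145)
pts=[((208,329),(-45,-1.5,62)),((304,324),(-15,-1.5,62)),((309,522),(-15,-68.5,62)),((218,525),(-45,-68.5,62)),((570,31),(60,82,62)),((42,302),(-95,0,51))]
def W(v,P): c,s=np.cos(v[2]),np.sin(v[2]); return np.array([v[0]+c*P[0]-s*P[1],v[1]+s*P[0]+c*P[1],P[2]])
r=lambda v:np.concatenate([proj(w,W(v,P))-px(*u) for u,P in pts])
o=least_squares(r,[626,-145,.13],x_scale=[1,1,.01]); v=o.x
if __name__=="__main__":
    print(v,np.round(o.fun.reshape(-1,2),1).tolist())
    for n,P in(("hollow",(-30,-46,62)),("knob",(-95,0,36)),("floor out",(-95,0,11))): print(n,W(v,P))
    b=at_z(w,*px(515,183),90); h1=at_z(w,*px(498,262),88);h2=at_z(w,*px(481,385),88)
    rim=[at_z(w,*px(515+d,183),90)[0] for d in(-86,86)]
    print("bowl",b,"rimdiam",rim,"handle",h1,h2)
    d=b-h2; yaw=np.arctan2(-d[0],d[1]); print("scoop yaw",yaw, "handle pt",b[:2]-43*np.array([-np.sin(yaw),np.cos(yaw)]))
E
python3 fit.py
```

```text
[ 6.32311862e+02 -1.44655737e+02  1.46690898e-01] [[-0.7, -1.3], [1.1, -0.9], [-0.7, -0.6], [-2.2, -0.4], [2.3, -1.1], [-0.1, 4.7]]
hollow [ 609.35766456 -194.54666583   62.        ]
knob [ 538.33214626 -158.54144747   36.        ]
floor out [ 538.33214626 -158.54144747   11.        ]
bowl [661.53987698 -94.21535361  90.        ] rimdiam [np.float64(638.9677526615658), np.float64(684.2194668643908)] handle [ 661.95252602 -116.70405927   88.        ] [ 664.19948155 -152.71379904   88.        ]
scoop yaw 0.0454332475577714 handle pt [ 663.49283459 -137.17098137]
```

```bash
cat >> h.py <<'E'
def tool(dw,psi): # world shift -> tool x,y,z
    return np.round([np.cos(psi)*dw[0]+np.sin(psi)*dw[1],np.sin(psi)*dw[0]-np.cos(psi)*dw[1],-dw[2]],1)
E
python3 - <<'E'
import fit; from fit import *
def rr(v): r=np.array([proj(w,W(v,P))-px(*u) for u,P in pts]); r[5,1]=0; r[4]*=.7; return r.ravel()
v=least_squares(rr,v,x_scale=[1,1,.01]).x; print(v,np.round(rr(v).reshape(-1,2),1).tolist()); np.save("v.npy",v)
s=state(); psi=s["tcp_rot"][2]; t=W(v,(-83.5,-46,0)); t[2]=82
print(s["eef_pos"],psi,t,tool(t-s["eef_pos"],psi),"turn",psi-(np.pi/2+v[2]), W(v,(-95,0,36)))
E
```

```text
[ 6.32322309e+02 -1.45194813e+02  1.61190401e-01] [[-0.7, 0.1], [1.0, -0.0], [0.4, 0.1], [-1.1, 0.8], [0.4, -1.0], [0.0, 0.0]]
[ 568.50809862 -116.19165278  200.90429702] 1.673136070315363 [ 557.28741679 -203.99970204   82.        ] [-86.2 -20.1 118.9] turn -0.05885065753741214 [ 538.55380075 -160.44167603   36.        ]
```

Request:
{"fn": "jog_arm", "kwargs": {
  "motion": [
    [[-29, -7, 25], -0.02],
    [[-58, -14, 55], -0.04],
    [[-86, -20, 90], -0.06],
    [[-86, -20, 105], -0.06],
    [[-86, -20, 105], -0.06]
  ]
}}

```text
t: 4.05
eef_pos: [556.2, -204.1, 93.7]
tcp_rot: [-3.138, -0.002, 1.731]
ft_force: [0.4, -0.1, 0.8]
opening: 1.001
grip_force: 0.0
```

```bash
python3 - <<'E'
from fit import *
w2=read_camera("wrist"); v=np.load("v.npy")
im=w2["img"].copy()
for P in((-30,-46,62),(-45,-1.5,62),(-15,-1.5,62),(-15,-68.5,62),(-45,-68.5,62),(-95,0,51)):
    cv2.circle(im,tuple(np.round(proj(w2,W(v,P))).astype(int).tolist()),3,(0,0,255),1)
cv2.imwrite("pics/w2.png",im)
s=state(); psi=s["tcp_rot"][2]; t=W(v,(-83.5,-46,0)); t[2]=82
print(s["eef_pos"],psi,tool(t-s["eef_pos"],psi),"turn",psi-(np.pi/2+v[2]))
E
```

```text
[ 556.98759    -203.80820723   95.27723912] 1.7318313664761755 [-0.2  0.3 13.3] turn -0.00015536137659966087
```

View pics/w2.png

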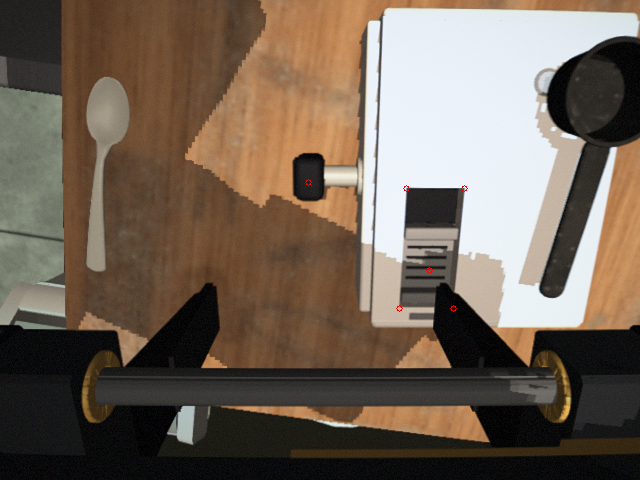

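```bash
python3 - <<'E'
from fit import *
w2=read_camera("wrist"); s=state(); p=s["eef_pos"]; psi=s["tcp_rot"][2]
X=np.array([np.cos(psi),np.sin(psi),0]);Y=np.array([np.sin(psi),-np.cos(psi),0]);Z=np.array([0,0,-1])
for sg in(1,-1):
  for x in(10,-10):
    print(sg,x,[np.round(proj(w2,p+x*X+sg*y*Y+z*Z)).tolist() for y in(47.5,59.5) for z in(25,5)])
r=[(q["p"],q["box"]) for q in cut_out("switch",w2)]; print(r)
m=w2["img"].mean(2)[270:330:4,425:475:3].astype(int); print(m)
E
```

```text
1 10 [[421.0, 257.0], [430.0, 271.0], [444.0, 257.0], [455.0, 271.0]]
1 -10 [[418.0, 292.0], [427.0, 309.0], [441.0, 292.0], [452.0, 309.0]]
-1 10 [[237.0, 257.0], [228.0, 271.0], [213.0, 257.0], [203.0, 271.0]]
-1 -10 [[239.0, 292.0], [231.0, 309.0], [216.0, 292.0], [206.0, 309.0]]
[(0.88, [397.9, 224.0, 455.3, 303.2])]
[[ 92  89  90  90  93  88  91  88  70  69 186 186 183 187 181 186 184]
 [ 79  78  80  73  73  80  89  87  67  71 189 183 183 182 184 181 183]
 [ 74  75  69  74  67  65  85  88  69  81 187 184 183 184 183 183 180]
 [ 88  90  88  88  87  66  64  73  69 110 185 182 181 183 184 183 181]
 [ 54  54  56  64  37   6   8   5  50 142 184 182 185 182 182 182 185]
 [ 35  38  32  40   8  11   7   7   7 131 186 185 186 184 181 180 183]
 [ 91  91  93  90   8   6  12   3   4   0   5  78 184 182 181 183 180]
 [ 93  90  87  85   1   8   1  14   9   1   2   4  28 180 182 179 182]
 [ 79  77  78  76   5  10  11  12   6   0   4   7   6   0 147 180 181]
 [154 154 151  98   1   5   6   7  13   5  12   1   4   2   2 107 181]
 [183 183 181  81   8   9   6   7   8  14  16   8   0   4   8   2  48]
 [ 88  88  89  27   3  10   9  15   5   8  13   9   2   5   7   0   2]
 [142 137 140  24  11   4  13  12   3   8  10  11   5   4   8   8   0]
 [179 179 181   9  11   2  13   8  11  11   4   7   4   8   6   9   5]
 [101  96  95   7  11  18   9  15   4   7  16   2   9   4   0   9   0]]
```

The slot outline matches the model: the projected corners fall on the slot at (407,188) and (463,188). The fingertips, at (437,286) and (217,286), look higher than the stated geometry would put them, so I'll check from the side camera.

```bash
python3 - <<'E'
from fit import *
c=read_camera("side"); s=state(); p=s["eef_pos"]; psi=s["tcp_rot"][2]; v=np.load("v.npy")
X=np.array([np.cos(psi),np.sin(psi),0]);Y=np.array([np.sin(psi),-np.cos(psi),0]);Z=np.array([0,0,-1])
a,b=(250,220); k=4; im=cv2.resize(c["img"][b:b+150,a:a+200],None,fx=k,fy=k,interpolation=cv2.INTER_CUBIC)
def dot(P,col): q=(proj(c,P)-[a,b]+.5)*k; cv2.circle(im,tuple(q.astype(int).tolist()),4,col,1)
for sg in(1,-1):
  for y in(47.5,59.5):
    dot(p-10*X+sg*y*Y+25*Z,(0,0,255)); dot(p-10*X+sg*y*Y-15*Z,(255,0,0))
for P in((-45,-1.5,62),(-15,-1.5,62),(-15,-68.5,62),(-45,-68.5,62),(-60,-82,62),(60,-82,62)): dot(W(v,P),(0,200,0))
cv2.imwrite("pics/s2.png",im)
E
```

```text
(no output)
```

View pics/s2.png

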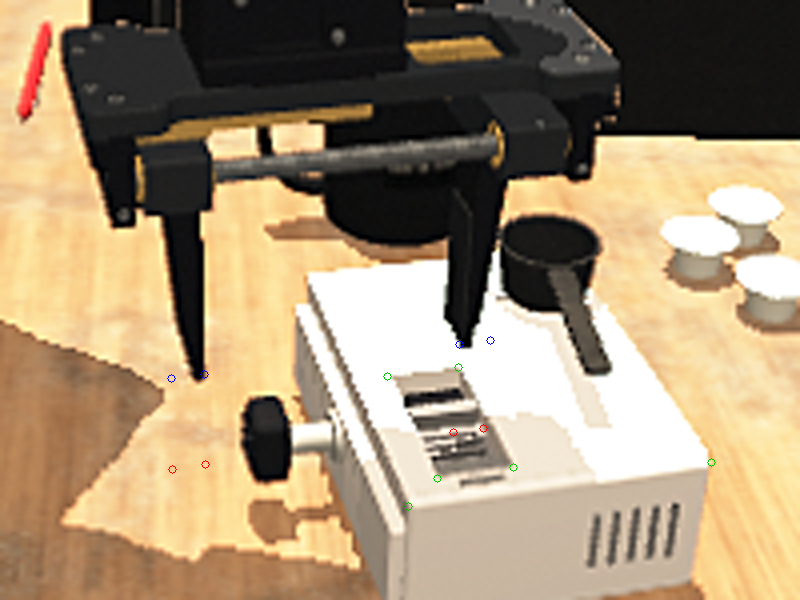

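The side view puts the visible tips at (200,378) and (465,345), about 15 mm above the TCP instead of 25 mm below it. A gentle descent and slide will show which is right.

Request:
{"fn": "jog_arm", "kwargs": {
  "motion": [
    [[0, 0, 5], 0],
    [[0, 0, 9], 0],
    [[0, 0, 13], 0],
    [[0, 0, 13], 0],
    [[0, 0, 13], 0]
  ]
}}

```text
t: 4.75
eef_pos: [557.3, -203.7, 82.8]
tcp_rot: [-3.141, -0.0, 1.732]
ft_force: [-0.3, 0.0, -0.2]
opening: 1.0
grip_force: 0.0
```

Request:
{"fn": "jog_arm", "kwargs": {
  "motion": [
    [[5, 0, 0], 0],
    [[10, 0, 0], 0],
    [[15, 0, 0], 0],
    [[15, 0, 0], 0],
    [[15, 0, 0], 0]
  ]
}}

```text
t: 5.25
eef_pos: [555.0, -188.8, 83.0]
tcp_rot: [3.141, 0.0, 1.732]
ft_force: [-0.6, 0.5, 0.2]
opening: 1.005
grip_force: 0.0
```

```bash
cat > sw.py <<'E'
from fit import *
v=np.load("v.npy")
def swpos(cam="wrist"):
    c=read_camera(cam)
    for q in cut_out("switch",c)[:1]:
        ys,xs=np.nonzero(q["region"]); P=at_z(c,xs.mean(),ys.mean(),61)-[v[0],v[1],0]
        print("switch local y",round(-np.sin(v[2])*P[0]+np.cos(v[2])*P[1],1),"x",round(np.cos(v[2])*P[0]+np.sin(v[2])*P[1],1),q["box"],round(q["p"],2))
    return c
if __name__=="__main__":
    swpos(); swpos("top"); s=state(); print(s["eef_pos"],s["ft_force"],s["tcp_rot"])
E
python3 sw.py
```

```text
switch local y -39.8 x -33.7 [396.8, 256.9, 457.4, 339.1] 0.81
switch local y -25.1 x -35.2 [412.6, 188.2, 420.8, 201.2] 0.48
[ 554.95628404 -189.11859629   82.86586429] [-0.68262153 -0.33185851 -0.67138776] [ 3.14146971e+00 -1.53308249e-05  1.73180228e+00]
```

```bash
python3 - <<'E'
from sw import *
c=read_camera("wrist"); im=c["img"].copy()
for P in((-45,-1.5,62),(-15,-1.5,62),(-15,-68.5,62),(-45,-68.5,62),(-45,-24,62),(-15,-24,62)): cv2.circle(im,tuple(np.round(proj(c,W(v,P))).astype(int).tolist()),2,(0,0,255),1)
cv2.imwrite("pics/w3.png",cv2.resize(im[190:390,370:510],None,fx=3,fy=3))
E
```

```text
(no output)
```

View pics/w3.png

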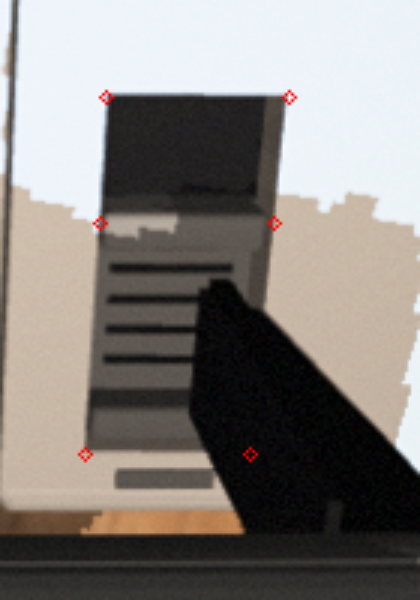

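The switch hasn't moved: its lip is still at local y -24, and the tip is above the hollow. So the real tips are about 40 mm further back than stated. I'll go back and descend in steps, watching the force.

Request:
{"fn": "jog_arm", "kwargs": {
  "motion": [
    [[-8, 0, 0], 0],
    [[-15, 0, 5], 0],
    [[-15, 0, 15], 0],
    [[-15, 0, 25], 0],
    [[-15, 0, 25], 0]
  ]
}}

```text
t: 6.0
eef_pos: [556.4, -203.4, 55.9]
tcp_rot: [-3.139, -0.002, 1.732]
ft_force: [0.0, 1.3, -0.2]
opening: 1.003
grip_force: 0.0
```

Request:
{"fn": "jog_arm", "kwargs": {
  "motion": [
    [[0, 0, 2], 0],
    [[0, 0, 4], 0],
    [[0, 0, 6], 0],
    [[0, 0, 6], 0]
  ]
}}

```text
t: 6.4
eef_pos: [557.3, -203.7, 51.8]
tcp_rot: [3.142, -0.0, 1.732]
ft_force: [0.0, -0.5, -0.7]
opening: 1.001
grip_force: 0.0
```

```bash
python3 - <<'E'
from fit import *
c=read_camera("side"); s=state(); p=s["eef_pos"]; psi=s["tcp_rot"][2]; v=np.load("v.npy"); print(p,s["ft_force"])
X=np.array([np.cos(psi),np.sin(psi),0]);Y=np.array([np.sin(psi),-np.cos(psi),0]);Z=np.array([0,0,-1])
a,b=(290,260); k=6; im=cv2.resize(c["img"][b:b+100,a:a+130],None,fx=k,fy=k,interpolation=cv2.INTER_CUBIC)
def dot(P,col): q=(proj(c,P)-[a,b]+.5)*k; cv2.circle(im,tuple(q.astype(int).tolist()),4,col,1)
for sg in(1,-1):
    dot(p-10*X+sg*47.5*Y-15*Z,(255,0,0)); dot(p+10*X+sg*47.5*Y-15*Z,(255,0,0))
for P in((-45,-1.5,62),(-15,-1.5,62),(-15,-68.5,62),(-45,-68.5,62)): dot(W(v,P),(0,200,0))
cv2.imwrite("pics/s3.png",im)
E
```

```text
[ 557.3771019  -203.73488758   51.925133  ] [-0.68188248 -0.45414629 -0.23663365]
```

View pics/s3.png

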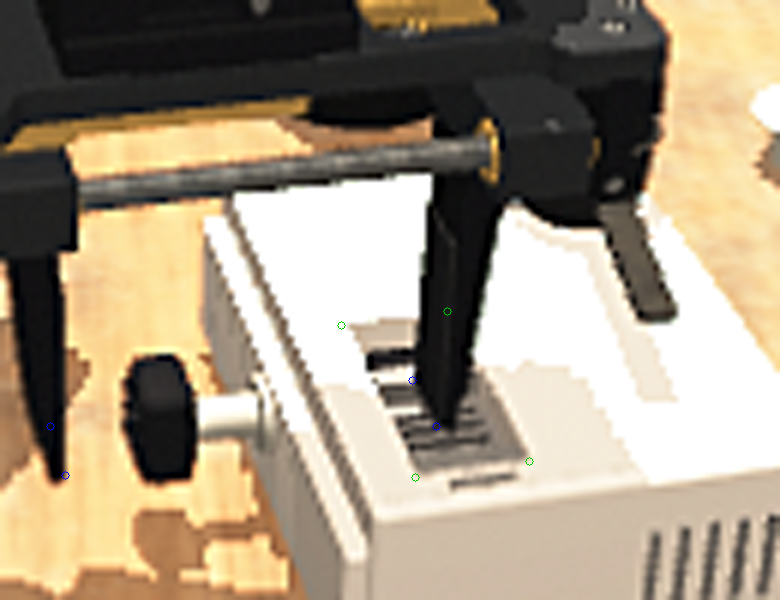

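The tip at (445,425) sits over the hollow, about 5 mm above the lips, with x centred in the slot. I'll descend 10 mm and slide left.

Request:
{"fn": "jog_arm", "kwargs": {
  "motion": [
    [[0, 0, 4], 0],
    [[0, 0, 7], 0],
    [[0, 0, 10], 0],
    [[0, 0, 10], 0],
    [[0, 0, 10], 0]
  ]
}}

```text
t: 6.95
eef_pos: [557.3, -203.8, 41.8]
tcp_rot: [-3.141, -0.0, 1.732]
ft_force: [0.5, -0.8, -0.2]
opening: 1.002
grip_force: 0.0
```

Request:
{"fn": "jog_arm", "kwargs": {
  "motion": [
    [[5, 0, 0], 0],
    [[10, 0, 0], 0],
    [[15, 0, 0], 0],
    [[20, 0, 0], 0],
    [[20, 0, 0], 0]
  ]
}}

```text
t: 7.45
eef_pos: [554.0, -183.2, 41.9]
tcp_rot: [-3.142, -0.0, 1.733]
ft_force: [0.9, 0.6, -1.0]
opening: 0.998
grip_force: 0.0
```

```bash
python3 sw.py
```

```text
switch local y -7.7 x -35.3 [401.9, 190.6, 409.8, 201.2] 0.65
[ 554.04324304 -183.9883484    41.86228122] [ 0.12910968 -0.19046643  0.52135385] [-3.14147025e+00 -2.31992392e-04  1.73199958e+00]
```

Request:
{"fn": "jog_arm", "kwargs": {
  "motion": [
    [[3, 0, 0], 0],
    [[6, 0, 0], 0],
    [[8, 0, 0], 0],
    [[8, 0, 0], 0]
  ]
}}

```text
t: 8.05
eef_pos: [553.3, -177.5, 42.0]
tcp_rot: [3.14, 0.002, 1.731]
ft_force: [-0.3, -11.7, -2.4]
opening: 1.002
grip_force: 5.6
```

```bash
python3 sw.py
```

```text
switch local y -18.3 x -34.5 [414.1, 273.8, 488.6, 368.2] 0.69
switch local y -4.1 x -37.3 [402.3, 194.5, 405.5, 200.6] 0.59
[ 553.25850774 -177.52228239   41.96804605] [ -0.3843072  -10.39625788  -3.10295468] [3.14040052e+00 1.92100881e-03 1.73096764e+00]
```

The switch is at its left stop (12 N of reaction). I'll back off, lift, turn 90° and go over the knob.

Request:
{"fn": "jog_arm", "kwargs": {
  "motion": [
    [[-5, 0, 0], 0],
    [[-5, 0, -20], 0],
    [[-5, 0, -60], 0],
    [[10, -6, -70], 0],
    [[18, -11.5, -70], -0.14]
  ]
}}

```text
t: 8.75
eef_pos: [538.6, -159.4, 113.5]
tcp_rot: [3.139, 0.001, 1.873]
ft_force: [-0.6, 0.3, -1.3]
opening: 1.001
grip_force: 0.0
```

Request:
{"fn": "jog_arm", "kwargs": {
  "motion": [
    [[0, 0, 0], -0.145],
    [[0, 0, 0], -0.29],
    [[0, 0, 0], -0.435],
    [[0, 0, 0], -0.58],
    [[0, 0, 0], -0.725]
  ]
}}

```text
t: 9.25
eef_pos: [538.1, -159.5, 111.5]
tcp_rot: [3.141, -0.001, 2.603]
ft_force: [0.2, 0.2, -0.5]
opening: 0.997
grip_force: 0.0
```

Request:
{"fn": "jog_arm", "kwargs": {
  "motion": [
    [[0, 0, 0], -0.145],
    [[0, 0, 0], -0.29],
    [[0, 0, 0], -0.435],
    [[0, 0, 0], -0.58],
    [[0, 0, 0], -0.706]
  ]
}}

```text
t: 9.75
eef_pos: [538.0, -159.5, 111.5]
tcp_rot: [3.141, -0.001, -2.974]
ft_force: [-0.3, 0.3, 0.1]
opening: 1.002
grip_force: 0.0
```

```bash
python3 - <<'E'
from sw import *
c=swpos(); s=state(); psi=s["tcp_rot"][2]; t=W(v,(-95,0,5)); print(s["eef_pos"],psi,"move",tool(t-s["eef_pos"],psi),"turn",(psi-(np.pi+v[2])+np.pi)%(2*np.pi)-np.pi)
im=c["img"].copy()
for P in((-95,0,51),(-45,-1.5,62),(-15,-1.5,62),(-15,-68.5,62),(-45,-68.5,62),(-60,-82,62),(-60,82,62)): cv2.circle(im,tuple(np.round(proj(c,W(v,P))).astype(int).tolist()),3,(0,0,255),1)
cv2.imwrite("pics/w4.png",im)
E
```

```text
switch local y -23.4 x -34.1 [251.5, 336.8, 323.4, 369.3] 0.69
[ 538.12012387 -159.62414892  111.55536565] -2.9781580402226018 move [ -0.3  -0.9 106.6] turn 0.0022442123093124877
```

View pics/w4.png

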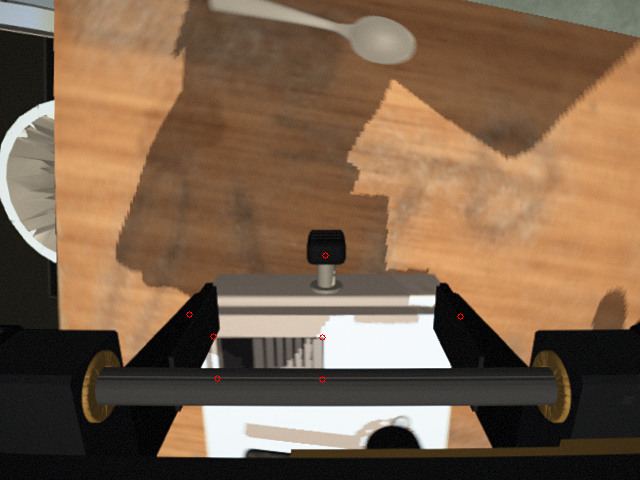

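The knob is centred at u=326 and the switch reads unlocked (local y -23). I'll descend, grasp and pull gently.

Request:
{"fn": "jog_arm", "kwargs": {
  "motion": [
    [[0, -1, 35], 0],
    [[0, -1, 70], 0],
    [[0, -1, 95], 0],
    [[0, -1, 106], 0],
    [[0, -1, 106], 0]
  ]
}}

```text
t: 10.35
eef_pos: [538.1, -160.8, 4.8]
tcp_rot: [3.14, -0.002, -2.982]
ft_force: [-0.8, 0.7, 0.5]
opening: 1.0
grip_force: 0.0
```

Request:
{"fn": "jog_arm", "kwargs": {
  "motion": [
    [[0, 0, 0], 0],
    [[0, 0, 0], 0],
    [[0, 0, 0], 0],
    [[0, 0, 0], 0],
    [[0, 0, 0], 0]
  ],
  "grip": 1
}}

```text
t: 10.85
eef_pos: [538.9, -161.3, 6.3]
tcp_rot: [-3.141, 0.001, -2.98]
ft_force: [0.4, -0.4, -0.1]
opening: 0.637
grip_force: 0.0
```

Request:
{"fn": "jog_arm", "kwargs": {
  "motion": [
    [[0, 0, 0], 0],
    [[0, 0, 0], 0],
    [[0, 0, 0], 0]
  ]
}}

```text
t: 11.15
eef_pos: [538.7, -161.2, 5.8]
tcp_rot: [3.141, -0.0, -2.98]
ft_force: [0.5, -0.7, 0.3]
opening: 0.381
grip_force: 0.0
```

Request:
{"fn": "jog_arm", "kwargs": {
  "motion": [
    [[0, 0, 0], 0],
    [[0, 0, 0], 0],
    [[0, 0, 0], 0],
    [[0, 0, 0], 0]
  ]
}}

```text
t: 11.55
eef_pos: [537.8, -159.6, 5.8]
tcp_rot: [3.139, -0.002, -2.981]
ft_force: [-1.7, 12.2, 3.5]
opening: 0.252
grip_force: 30.0
```

Request:
{"fn": "jog_arm", "kwargs": {
  "motion": [
    [[8, 0, 0], 0],
    [[16, 0, 0], 0],
    [[24, 0, 0], 0],
    [[32, 0, 0], 0],
    [[40, 0, 0], 0]
  ]
}}

```text
t: 12.05
eef_pos: [498.0, -165.9, 5.7]
tcp_rot: [3.139, -0.002, -2.981]
ft_force: [-1.0, 13.1, 4.1]
opening: 0.251
grip_force: 30.0
```

Request:
{"fn": "jog_arm", "kwargs": {
  "motion": [
    [[10, 1, 0], 0],
    [[20, 1, 0], 0],
    [[30, 1, 0], 0],
    [[38, 1, 0], 0],
    [[44, 1, 0], 0]
  ]
}}

```text
t: 12.55
eef_pos: [454.4, -172.7, 5.8]
tcp_rot: [3.14, -0.002, -2.981]
ft_force: [-1.1, 9.2, 1.7]
opening: 0.25
grip_force: 30.0
```

Request:
{"fn": "jog_arm", "kwargs": {
  "motion": [
    [[4, 0, 0], 0],
    [[8, 0, 0], 0],
    [[12, 0, 0], 0],
    [[13, 0, 0], 0],
    [[13, 0, 0], 0]
  ]
}}

```text
t: 13.05
eef_pos: [444.2, -174.5, 5.8]
tcp_rot: [3.141, 0.002, -2.981]
ft_force: [16.1, 22.1, -4.1]
opening: 0.249
grip_force: 30.0
```

```bash
python3 - <<'E'
from sw import *
s=state(); d=s["eef_pos"][:2]-v[:2]; print(s["eef_pos"],s["ft_force"],s["opening"],"local",np.cos(v[2])*d[0]+np.sin(v[2])*d[1],-np.sin(v[2])*d[0]+np.cos(v[2])*d[1])
E
```

```text
[ 444.2261264  -174.53573286    5.81894975] [16.12771024 22.10134327 -4.14739244] 0.24912337061276563 local -190.36689978124008 1.2276041818531667
```

The drawer is out by 95 mm with the stop felt. I'll let go of the knob, rise, turn and move over the scoop handle.

Request:
{"fn": "jog_arm", "kwargs": {
  "motion": [
    [[-1, 1, 0], 0],
    [[-1, 1, 0], 0],
    [[-1, 1, 0], 0],
    [[-1, 1, 0], 0],
    [[-1, 1, 0], 0]
  ],
  "grip": 0.4
}}

```text
t: 13.55
eef_pos: [443.6, -174.9, 5.9]
tcp_rot: [3.142, 0.0, -2.981]
ft_force: [0.4, 0.3, 0.1]
opening: 0.583
grip_force: 0.0
```

Request:
{"fn": "jog_arm", "kwargs": {
  "motion": [
    [[0, 0, -15], 0],
    [[0, 0, -40], 0],
    [[0, 0, -75], 0.1],
    [[0, 0, -110], 0.24],
    [[-10, 0, -110], 0.38]
  ]
}}

```text
t: 14.05
eef_pos: [454.4, -173.9, 119.7]
tcp_rot: [-3.14, 0.005, 2.917]
ft_force: [0.1, 0.6, -0.1]
opening: 0.599
grip_force: 0.0
```

Request:
{"fn": "jog_arm", "kwargs": {
  "motion": [
    [[0, 0, 0], 0.145],
    [[0, 0, 0], 0.29],
    [[0, 0, 0], 0.435],
    [[0, 0, 0], 0.58],
    [[0, 0, 0], 0.725]
  ]
}}

```text
t: 14.55
eef_pos: [453.4, -173.1, 115.9]
tcp_rot: [-3.142, -0.0, 2.192]
ft_force: [0.2, -0.2, -0.7]
opening: 0.6
grip_force: 0.0
```

Request:
{"fn": "jog_arm", "kwargs": {
  "motion": [
    [[0, 0, 0], 0.145],
    [[0, 0, 0], 0.29],
    [[0, 0, 0], 0.435],
    [[0, 0, 0], 0.58],
    [[0, 0, 0], 0.58]
  ]
}}

```text
t: 15.05
eef_pos: [453.4, -173.1, 115.8]
tcp_rot: [-3.142, -0.0, 1.616]
ft_force: [-0.8, -0.3, 0.6]
opening: 0.599
grip_force: 0.0
```

```bash
python3 - <<'E'
from sw import *
s=state(); psi=s["tcp_rot"][2]; t=np.array([663.5,-137.2,52]); print(s["eef_pos"],psi,s["opening"],"move",tool(t-s["eef_pos"],psi),"turn",psi-1.616)
for cam in("top","side"):
    c=read_camera(cam); cv2.imwrite(f"pics/{cam}5.png",c["img"])
    for n,z in(("scoop",90),("knob",51),("switch",62)):
        for q in cut_out(n,c)[:1]:
            ys,xs=np.nonzero(q["region"]); P=at_z(c,xs.mean(),ys.mean(),z); d=P-[v[0],v[1],0]; print(cam,n,round(q["p"],2),q["box"],P.round(),"local",(np.cos(v[2])*d[0]+np.sin(v[2])*d[1]).round(),(-np.sin(v[2])*d[0]+np.cos(v[2])*d[1]).round())
E
```

```text
[ 453.42983788 -173.12447888  115.83642505] 1.615584844045065 0.5990391964671804 move [ 26.5 211.5  63.8] turn -0.00041515595493502033
top scoop 0.76 [359.5, 149.1, 430.7, 172.0] [ 661. -114.   90.] local 34.0 27.0
top knob 0.64 [361.2, 205.3, 438.6, 283.8] [ 519. -139.   51.] local -111.0 24.0
top switch 0.78 [402.4, 185.1, 425.4, 202.6] [ 604. -173.   62.] local -32.0 -22.0
side scoop 0.57 [372.5, 274.6, 406.4, 317.1] [ 661. -126.   90.] local 31.0 14.0
side knob 0.78 [251.6, 302.9, 349.0, 382.9] [ 521. -206.   51.] local -119.0 -43.0
side switch 0.93 [346.9, 309.5, 372.3, 336.3] [ 607. -182.   62.] local -30.0 -32.0
```

Request:
{"fn": "jog_arm", "kwargs": {
  "motion": [
    [[6, 45, 0], 0],
    [[12, 90, 0], 0],
    [[18, 135, 0], 0],
    [[24, 180, 0], 0],
    [[26.5, 211.5, 0], 0]
  ]
}}

```text
t: 15.95
eef_pos: [665.9, -135.7, 115.6]
tcp_rot: [3.141, -0.0, 1.62]
ft_force: [-0.4, -0.0, -0.6]
opening: 0.601
grip_force: 0.0
```

Request:
{"fn": "jog_arm", "kwargs": {
  "motion": [
    [[0, 0, 0], 0],
    [[0, 0, 20], 0],
    [[0, 0, 40], 0],
    [[0, 0, 40], 0]
  ]
}}

```text
t: 16.35
eef_pos: [661.6, -136.4, 73.4]
tcp_rot: [-3.137, -0.002, 1.618]
ft_force: [-0.5, -1.0, -0.1]
opening: 0.598
grip_force: 0.0
```

```bash
python3 - <<'E'
from sw import *
c=read_camera("wrist"); s=state(); print(s["eef_pos"],s["tcp_rot"],s["ft_force"])
for q in cut_out("scoop",c)[:2]:
    m=q["region"]; print(q["p"],q["box"])
    for r in range(int(q["box"][1]),int(q["box"][3]),8):
        x=np.nonzero(m[r])[0]
        if len(x): print(r,x.min(),x.max(),at_z(c,x.min(),r,88).round(1)[:2],at_z(c,x.max(),r,88).round(1)[:2])
E
```

```text
[ 662.43595706 -136.58958481   75.0126103 ] [-3.13910774e+00 -9.50470855e-04  1.61814735e+00] [-0.42541102 -0.39765808 -0.4144001 ]
0.58 [279.6, 159.2, 391.7, 412.6]
167 310 361 [651.8 -75.8] [671.8 -74.8]
175 298 373 [647.1 -79.1] [676.8 -77.7]
183 291 380 [644.5 -82.5] [679.8 -80.7]
191 286 385 [642.5 -85.8] [682.1 -83.9]
199 282 389 [641.  -89.1] [684. -87.]
207 281 390 [640.6 -92.4] [684.7 -90.3]
215 280 391 [640.3 -95.8] [685.4 -93.6]
223 280 390 [640.4 -99.1] [685.3 -96.9]
231 283 388 [ 641.6 -102.5] [ 684.7 -100.4]
239 286 384 [ 642.9 -105.9] [ 683.4 -103.9]
247 291 379 [ 645.1 -109.2] [ 681.6 -107.4]
255 298 372 [ 648.1 -112.6] [ 679.  -111.1]
263 310 361 [ 653.2 -115.9] [ 674.7 -114.9]
271 319 346 [ 657.2 -119.3] [ 668.6 -118.8]
279 319 346 [ 657.3 -123. ] [ 668.8 -122.4]
287 319 345 [ 657.5 -126.7] [ 668.6 -126.1]
295 319 345 [ 657.7 -130.4] [ 668.8 -129.9]
303 318 345 [ 657.4 -134.2] [ 669.1 -133.6]
311 318 344 [ 657.5 -138.1] [ 668.9 -137.5]
319 318 344 [ 657.7 -141.9] [ 669.1 -141.4]
327 318 343 [ 657.9 -145.9] [ 668.9 -145.3]
335 317 343 [ 657.6 -149.9] [ 669.1 -149.3]
343 317 343 [ 657.8 -153.9] [ 669.4 -153.3]
351 316 342 [ 657.5 -158. ] [ 669.2 -157.4]
359 316 341 [ 657.6 -162.2] [ 669.  -161.6]
367 317 335 [ 658.3 -166.4] [ 666.5 -165.9]
407 321 336 [ 661.1 -188.2] [ 668.1 -187.8]
```

The handle (12 mm wide) is centred at x=663, right under the TCP. I'll descend and close.

Request:
{"fn": "jog_arm", "kwargs": {
  "motion": [
    [[0, 0, 12], 0],
    [[0, 0, 20], 0],
    [[0, 0, 24], 0],
    [[0, 0, 24], 0]
  ]
}}

```text
t: 16.85
eef_pos: [663.2, -136.6, 51.2]
tcp_rot: [-3.141, -0.0, 1.618]
ft_force: [-0.0, 0.1, 0.3]
opening: 0.601
grip_force: 0.0
```

Request:
{"fn": "jog_arm", "kwargs": {
  "motion": [
    [[0, 0, 0], 0],
    [[0, 0, 0], 0],
    [[0, 0, 0], 0],
    [[0, 0, 0], 0],
    [[0, 0, 0], 0]
  ],
  "grip": 1
}}

```text
t: 17.35
eef_pos: [663.6, -136.7, 52.0]
tcp_rot: [3.141, 0.0, 1.618]
ft_force: [-0.6, -0.3, -0.7]
opening: 0.238
grip_force: 0.0
```

Request:
{"fn": "jog_arm", "kwargs": {
  "motion": [
    [[0, 0, 0], 0],
    [[0, 0, 0], 0],
    [[0, 0, 0], 0]
  ]
}}

```text
t: 17.65
eef_pos: [663.6, -136.6, 51.9]
tcp_rot: [3.142, -0.0, 1.618]
ft_force: [0.0, 0.8, 0.7]
opening: 0.119
grip_force: 30.0
```

Request:
{"fn": "jog_arm", "kwargs": {
  "motion": [
    [[0, 0, -5], 0],
    [[0, 0, -15], 0],
    [[0, 0, -35], 0],
    [[0, 0, -55], 0],
    [[0, 0, -55], 0]
  ]
}}

```text
t: 18.15
eef_pos: [664.9, -137.0, 110.3]
tcp_rot: [3.137, 0.002, 1.618]
ft_force: [0.2, 0.8, -0.7]
opening: 0.116
grip_force: 30.0
```

```bash
python3 - <<'E'
from sw import *
s=state(); psi=s["tcp_rot"][2]; t=W(v,(-104,-4,1.5)); print(s["eef_pos"],psi,s["opening"],s["grip_force"],s["moment"],"move",tool(t-s["eef_pos"],psi),"turn",psi-np.pi/2-v[2])
for cam,z in(("wrist",130),):
  c=read_camera(cam)
  for q in cut_out("scoop",c)[:1]: print(cam,q["p"],q["box"],at_z(c,(q["box"][0]+q["box"][2])/2,q["box"][1],145).round())
E
```

```text
[ 664.90832383 -136.99757464  110.3361882 ] 1.6179674139753217 0.11622073770146334 29.972812235355377 [-0.11630715  0.03306263 -0.01157035] move [ -22.5 -135.8  108.8] turn -0.1140193138774534
wrist 0.83 [264.7, 166.1, 390.7, 445.0] [662. -73. 145.]
```

Request:
{"fn": "jog_arm", "kwargs": {
  "motion": [
    [[-5, -27, 0], -0.02],
    [[-10, -57, 0], -0.05],
    [[-15, -87, 0], -0.08],
    [[-20, -115, 0], -0.114],
    [[-22.5, -134.5, 0], -0.114]
  ]
}}

```text
t: 18.75
eef_pos: [528.1, -165.5, 106.0]
tcp_rot: [-3.14, -0.001, 1.733]
ft_force: [0.2, 0.7, -1.3]
opening: 0.119
grip_force: 30.0
```

Request:
{"fn": "jog_arm", "kwargs": {
  "motion": [
    [[0, 0, 0], 0],
    [[0, 0, 20], 0],
    [[0, 0, 40], 0],
    [[0, 0, 40], 0],
    [[0, 0, 40], 0]
  ]
}}

```text
t: 19.25
eef_pos: [530.7, -165.3, 66.6]
tcp_rot: [-3.141, -0.001, 1.732]
ft_force: [-0.4, -0.1, -0.8]
opening: 0.118
grip_force: 30.0
```

```bash
cat > chk.py <<'E'
from sw import *
def loc(P): d=np.array(P[:2])-v[:2]; return (np.round([np.cos(v[2])*d[0]+np.sin(v[2])*d[1],-np.sin(v[2])*d[0]+np.cos(v[2])*d[1]],1)).tolist()
if __name__=="__main__":
    s=state(); psi=s["tcp_rot"][2]; t=W(v,(-104,-4,1.5)); print(s["eef_pos"],loc(s["eef_pos"]),s["opening"],s["grip_force"],s["ft_force"],"move",tool(t-s["eef_pos"],psi),"turn",psi-np.pi/2-v[2])
    c=read_camera("wrist"); zr=s["eef_pos"][2]+38
    for q in cut_out("scoop",c)[:1]:
        b=q["box"]; print(q["p"],b,"left/right",loc(at_z(c,b[0],(b[1]+50),zr)),loc(at_z(c,b[2],b[1]+50,zr)),"far",loc(at_z(c,(b[0]+b[2])/2,b[1],zr)))
E
python3 chk.py
```

```text
[ 530.66000898 -165.2928391    66.61807155] [-103.6, -3.5] 0.11786654876352794 29.972974061965942 [-0.43648002 -0.13857392 -0.77134744] move [-0.5 -0.4 65.1] turn 5.9855557073718035e-05
```

Request:
{"fn": "jog_arm", "kwargs": {
  "motion": [
    [[0, 0, 20], 0],
    [[0, 0, 40], 0],
    [[0, 0, 54], 0],
    [[0, 0, 60], 0],
    [[0, 0, 60], 0]
  ]
}}

```text
t: 19.85
eef_pos: [530.3, -165.4, 6.6]
tcp_rot: [-3.141, -0.0, 1.732]
ft_force: [0.3, 0.3, -0.3]
opening: 0.122
grip_force: 30.0
```

Request:
{"fn": "jog_arm", "kwargs": {
  "motion": [
    [[0, 0, 2], 0],
    [[0, 0, 4], 0],
    [[0, 0, 4], 0],
    [[0, 0, 4], 0]
  ]
}}

```text
t: 20.25
eef_pos: [530.4, -165.5, 3.1]
tcp_rot: [3.141, 0.0, 1.732]
ft_force: [-0.4, -0.1, -0.7]
opening: 0.12
grip_force: 30.0
```

Request:
{"fn": "jog_arm", "kwargs": {
  "motion": [
    [[0, 0, 1], 0],
    [[0, 0, 1.5], 0],
    [[0, 0, 1.5], 0]
  ]
}}

```text
t: 20.55
eef_pos: [530.3, -165.4, 1.3]
tcp_rot: [3.142, -0.0, 1.732]
ft_force: [0.4, -0.3, -0.6]
opening: 0.117
grip_force: 30.0
```

Request:
{"fn": "jog_arm", "kwargs": {
  "motion": [
    [[0, 0, 0], 0],
    [[0, 0, 0], 0],
    [[0, 0, 0], 0],
    [[0, 0, 0], 0],
    [[0, 0, 0], 0]
  ],
  "grip": 0.6
}}

```text
t: 21.05
eef_pos: [530.3, -165.4, 1.4]
tcp_rot: [3.141, -0.0, 1.732]
ft_force: [0.0, 0.6, -0.5]
opening: 0.395
grip_force: 0.0
```

Request:
{"fn": "jog_arm", "kwargs": {
  "motion": [
    [[0, 0, -8], 0],
    [[0, 0, -25], 0],
    [[0, 0, -60], 0],
    [[0, 0, -105], 0],
    [[0, 0, -105], 0]
  ]
}}

```text
t: 21.55
eef_pos: [532.4, -166.3, 111.8]
tcp_rot: [3.134, 0.005, 1.732]
ft_force: [-1.0, 0.4, -0.1]
opening: 0.4
grip_force: 0.0
```

```bash
python3 - <<'E'
from chk import *
s=state(); print(s["eef_pos"],s["opening"],s["ft_force"])
for cam in("wrist","top","side"):
    c=read_camera(cam); cv2.imwrite(f"pics/{cam}6.png",c["img"])
    for q in cut_out("scoop",c)[:1]:
        b=q["box"]; m=cv2.findNonZero(q["region"].astype(np.uint8)); R=cv2.boxPoints(cv2.minAreaRect(m)); print(cam,round(q["p"],2),b,[loc(at_z(c,*x,38)) for x in R])
E
```

```text
[ 532.39539605 -166.30111386  111.84218108] 0.40019381533471093 [-0.98551532  0.40002966 -0.14994944]
wrist 0.82 [286.1, 139.6, 361.5, 321.7] [[-130.7, 55.1], [-87.5, 64.0], [-61.3, -47.8], [-110.1, -59.1]]
top 0.97 [373.5, 225.5, 409.6, 250.7] [[-113.9, 68.1], [-76.5, 49.6], [-102.6, -4.1], [-140.0, 14.6]]
side 0.61 [290.7, 309.5, 323.2, 356.1] [[-122.2, 62.8], [-75.7, 56.0], [-99.5, -57.4], [-139.8, -51.0]]
```

The scoop lies in the drawer, within local y -58 to 63. I'll push the drawer home with closed fingers against the knob's front, with tips at 30 mm so they stay clear of the teaspoon.

Request:
{"fn": "jog_arm", "kwargs": {
  "motion": [
    [[1, -25, 0], 0],
    [[2, -55, 0], 0],
    [[4, -85, 0], 0],
    [[5, -114, 0], 0],
    [[5, -114, 0], 0]
  ],
  "grip": 1
}}

```text
t: 22.35
eef_pos: [413.9, -178.3, 105.6]
tcp_rot: [-3.139, -0.002, 1.731]
ft_force: [-0.3, 0.3, -0.7]
opening: 0.038
grip_force: 0.0
```

Request:
{"fn": "jog_arm", "kwargs": {
  "motion": [
    [[0, 0, 15], 0],
    [[0, 0, 40], 0],
    [[0, 0, 70], 0],
    [[0, 0, 92], 0],
    [[0, 0, 92], 0]
  ]
}}

```text
t: 22.85
eef_pos: [416.2, -178.1, 11.8]
tcp_rot: [-3.138, -0.003, 1.732]
ft_force: [-0.5, 0.5, 0.5]
opening: 0.006
grip_force: 0.0
```

```bash
python3 -c "
from chk import *
s=state();print(s['eef_pos'],loc(s['eef_pos']),s['opening'],s['ft_force'])
c=read_camera('top')
for n,z in (('teaspoon',5),('scoop',38)):
    for q in cut_out(n,c)[:1]: b=q['box'];print(n,b,at_z(c,b[0],b[1],z).round(),at_z(c,b[2],b[3],z).round())"
```

```text
[ 416.19206883 -178.11928358   11.79455846] [-218.6, 2.2] 0.005936295071977397 [-0.46991651  0.45118573  0.46447891]
teaspoon [386.1, 288.9, 405.3, 303.7] [ 425. -127.    5.] [ 395. -164.    5.]
scoop [375.2, 228.1, 438.7, 251.1] [ 541. -104.   38.] [ 495. -224.   38.]
```

Request:
{"fn": "jog_arm", "kwargs": {
  "motion": [
    [[0, 8, 0], 0],
    [[0, 16, 0], 0],
    [[0, 26, 0], 0],
    [[0, 36, 0], 0],
    [[0, 46, 0], 0]
  ]
}}

```text
t: 23.5
eef_pos: [463.6, -171.2, 14.6]
tcp_rot: [3.141, 0.0, 1.732]
ft_force: [-0.5, -1.2, 1.3]
opening: 0.005
grip_force: 0.7
```

Request:
{"fn": "jog_arm", "kwargs": {
  "motion": [
    [[0, 10, 0], 0],
    [[0, 20, 0], 0],
    [[0, 30, 0], 0],
    [[0, 38, 0], 0],
    [[0, 44, 0], 0]
  ]
}}

```text
t: 24.0
eef_pos: [506.5, -164.2, 14.3]
tcp_rot: [3.142, -0.0, 1.732]
ft_force: [-1.5, -1.4, 0.7]
opening: 0.006
grip_force: 0.6
```

Request:
{"fn": "jog_arm", "kwargs": {
  "motion": [
    [[0, 3, 0], 0],
    [[0, 6, 0], 0],
    [[0, 8, 0], 0],
    [[0, 9, 0], 0],
    [[0, 9, 0], 0]
  ]
}}

```text
t: 24.5
eef_pos: [514.4, -162.9, 14.3]
tcp_rot: [-3.141, -0.0, 1.732]
ft_force: [-1.6, -0.2, -0.4]
opening: 0.003
grip_force: 0.9
```

```bash
python3 -c "
from chk import *
s=state();print(s['eef_pos'],loc(s['eef_pos']),s['opening'],s['ft_force'])"
```

```text
[ 514.42172102 -162.94058285   14.30466793] [-119.2, 1.4] 0.0030076554023465247 [-1.64179665 -0.23089157 -0.42141348]
```

Request:
{"fn": "jog_arm", "kwargs": {
  "motion": [
    [[0, 2, 0], 0],
    [[0, 4, 0], 0],
    [[0, 5, 0], 0],
    [[0, 5, 0], 0]
  ]
}}

```text
t: 24.9
eef_pos: [520.2, -162.1, 14.4]
tcp_rot: [3.141, 0.0, 1.732]
ft_force: [0.2, 0.4, -0.6]
opening: 0.002
grip_force: 0.0
```

Request:
{"fn": "jog_arm", "kwargs": {
  "motion": [
    [[0, 2, 0], 0],
    [[0, 3, 0], 0],
    [[0, 4, 0], 0],
    [[0, 4, 0], 0]
  ]
}}

```text
t: 25.3
eef_pos: [523.0, -161.5, 14.4]
tcp_rot: [-3.14, -0.0, 1.732]
ft_force: [-4.6, -1.7, 2.0]
opening: 0.005
grip_force: 2.3
```

Request:
{"fn": "jog_arm", "kwargs": {
  "motion": [
    [[0, 1, 0], 0],
    [[0, 2, 0], 0],
    [[0, 2, 0], 0]
  ]
}}

```text
t: 25.6
eef_pos: [523.1, -161.3, 14.3]
tcp_rot: [-3.137, -0.002, 1.732]
ft_force: [-14.7, -7.3, 8.3]
opening: 0.002
grip_force: 8.2
```

```bash
python3 - <<'E'
from chk import *
s=state();print(s['eef_pos'],loc(s['eef_pos']),s['ft_force'])
c=read_camera('top'); a=read_camera('side')
cv2.imwrite("pics/top7.png",c["img"])
for nm,x in(("top",c),("side",a)):
  for n,z in (('steriliser',50),('knob',51),('scoop',40)):
    for q in cut_out(n,x)[:1]: print(nm,n,round(q["p"],2),q["box"])
E
```

```text
[ 523.09785199 -161.33768982   14.31524185] [-110.4, 1.6] [-14.70340022  -7.28974295   8.295959  ]
top steriliser 0.89 [345.3, 141.0, 442.1, 221.5]
top knob 0.57 [361.2, 211.4, 393.5, 223.9]
side steriliser 0.75 [311.8, 281.3, 426.0, 377.5]
side knob 0.87 [310.5, 303.5, 348.9, 372.5]
side scoop 0.55 [313.8, 302.8, 352.3, 370.9]
```

There is a hard stop at home: 15 N with no further travel. Now back off, rise, open and go to the switch.

Request:
{"fn": "jog_arm", "kwargs": {
  "motion": [
    [[0, -4, 0], 0],
    [[0, -10, 0], 0],
    [[0, -10, -25], 0],
    [[0, -10, -60], 0],
    [[0, -10, -75], 0]
  ]
}}

```text
t: 26.5
eef_pos: [516.3, -163.1, 91.7]
tcp_rot: [3.139, 0.001, 1.732]
ft_force: [-0.2, -0.0, -1.0]
opening: 0.007
grip_force: 0.0
```

Request:
{"fn": "jog_arm", "kwargs": {
  "motion": [
    [[-5, 7, 0], 0],
    [[-10, 14, 0], 0],
    [[-15, 21, 0], 0],
    [[-20, 28, 0], 0],
    [[-25, 34, 0], 0]
  ],
  "grip": 0
}}

```text
t: 27.0
eef_pos: [553.8, -182.2, 88.4]
tcp_rot: [-3.141, -0.001, 1.732]
ft_force: [0.3, 0.0, 0.8]
opening: 0.368
grip_force: 0.0
```

Request:
{"fn": "jog_arm", "kwargs": {
  "motion": [
    [[0, 0, 0], 0],
    [[0, 0, 0], 0],
    [[0, 0, 0], 0],
    [[0, 0, 0], 0],
    [[0, 0, 0], 0]
  ]
}}

```text
t: 27.5
eef_pos: [553.1, -181.9, 89.5]
tcp_rot: [3.141, -0.0, 1.732]
ft_force: [0.1, -0.1, -0.4]
opening: 0.79
grip_force: 0.0
```

Request:
{"fn": "jog_arm", "kwargs": {
  "motion": [
    [[0, 0, 0], 0],
    [[0, 0, 0], 0],
    [[0, 0, 0], 0],
    [[0, 0, 0], 0]
  ]
}}

```text
t: 27.9
eef_pos: [553.2, -182.0, 89.4]
tcp_rot: [3.142, -0.0, 1.732]
ft_force: [1.0, 0.7, -0.0]
opening: 0.996
grip_force: 0.0
```

```bash
python3 - <<'E'
from chk import *
s=state(); psi=s["tcp_rot"][2]; t=W(v,(-83.5,-24,42)); print(s["eef_pos"],loc(s["eef_pos"]),s["opening"],s["ft_force"],"move",tool(t-s["eef_pos"],psi),"turn",psi-np.pi/2-v[2])
c=swpos(); x=read_camera("top")
for n,z in(("knob",51),("switch",62)):
  for q in cut_out(n,c)[:1]:
    b=q["box"]; print(n,q["p"],b,[loc(at_z(c,b[i],b[j],z)) for i in(0,2) for j in(1,3)])
E
```

```text
[ 553.20685872 -181.98832321   89.39850687] [-84.0, -23.6] 0.9964700889637128 [ 0.97476635  0.67069355 -0.0093386 ] move [-0.4  0.5 47.4] turn -6.927376953996811e-05
switch local y -20.5 x -32.3 [399.0, 231.4, 458.8, 309.1] 0.79
switch 0.79 [399.0, 231.4, 458.8, 309.1] [[-47.2, -1.0], [-45.0, -45.0], [-16.4, -1.0], [-12.2, -45.1]]
```

The switch spans local y -1 to -45 (unlocked) and the finger is centred on its hollow. I'll descend and slide right.

Request:
{"fn": "jog_arm", "kwargs": {
  "motion": [
    [[0, 0, 15], 0],
    [[0, 0, 30], 0],
    [[0, 0, 40], 0],
    [[0, 0, 47], 0],
    [[0, 0, 47], 0]
  ]
}}

```text
t: 28.65
eef_pos: [552.9, -181.9, 41.6]
tcp_rot: [-3.141, -0.001, 1.732]
ft_force: [0.5, 0.8, 0.3]
opening: 0.999
grip_force: 0.0
```

Request:
{"fn": "jog_arm", "kwargs": {
  "motion": [
    [[-5, 0, 0], 0],
    [[-10, 0, 0], 0],
    [[-16, 0, 0], 0],
    [[-22, 0, 0], 0],
    [[-26, 0, 0], 0]
  ]
}}

```text
t: 29.15
eef_pos: [557.3, -207.9, 42.5]
tcp_rot: [-3.141, -0.001, 1.732]
ft_force: [-0.0, 17.3, 2.9]
opening: 0.999
grip_force: 8.5
```

Request:
{"fn": "jog_arm", "kwargs": {
  "motion": [
    [[-1, 0, 0], 0],
    [[-2, 0, 0], 0],
    [[-3, 0, 0], 0],
    [[-3, 0, 0], 0]
  ]
}}

```text
t: 29.55
eef_pos: [557.2, -208.2, 42.4]
tcp_rot: [-3.14, -0.004, 1.733]
ft_force: [-1.3, 18.3, 5.0]
opening: 0.997
grip_force: 9.3
```

Request:
{"fn": "jog_arm", "kwargs": {
  "motion": [
    [[4, 0, 0], 0],
    [[7, 0, 0], 0],
    [[7, 0, -20], 0],
    [[7, 0, -65], 0],
    [[7, -30, -105], 0]
  ]
}}

```text
t: 30.05
eef_pos: [528.9, -209.0, 148.7]
tcp_rot: [3.14, 0.001, 1.733]
ft_force: [0.7, -0.1, 0.6]
opening: 1.003
grip_force: 0.0
```

Request:
{"fn": "jog_arm", "kwargs": {
  "motion": [
    [[0, 0, -20], 0],
    [[0, 0, -40], 0],
    [[0, 0, -40], 0],
    [[0, 0, -40], 0]
  ]
}}

```text
t: 30.45
eef_pos: [527.1, -208.8, 187.1]
tcp_rot: [3.141, 0.0, 1.732]
ft_force: [-0.4, 1.1, 0.2]
opening: 0.997
grip_force: 0.0
```

```bash
python3 - <<'E'
from chk import *
s=state(); print(s["eef_pos"],s["opening"],s["ft_force"])
c=swpos(); cv2.imwrite("pics/w8.png",c["img"])
for q in cut_out("switch",c)[:1]:
    b=q["box"]; print([loc(at_z(c,b[i],b[j],62)) for i in(0,2) for j in(1,3)])
g=c["img"].mean(2)
a=np.array([proj(c,W(v,(x,1.4,36))) for x in range(-110,-55,3)])
print([(x,int(g[int(round(p[1])),int(round(p[0]))])) for x,p in zip(range(-110,-55,3),[proj(c,W(v,(x,1.4,51 if x<-84 else 36))) for x in range(-110,-55,3)])])
x=read_camera("top")
for n in("mug","teaspoon","pen","knob"):
  for q in cut_out(n,x)[:1]: print(n,round(q["p"],2),q["box"])
E
```

```text
[ 527.09436328 -208.80005129  187.11679283] 0.9969751985635867 [-0.44219483  1.08135193  0.22329216]
switch local y -43.9 x -31.5 [417.2, 193.7, 458.6, 254.2] 0.93
[[-48.0, -22.9], [-45.1, -69.8], [-17.5, -22.8], [-13.2, -69.8]]
[(-110, 144), (-107, 149), (-104, 14), (-101, 32), (-98, 41), (-95, 43), (-92, 37), (-89, 18), (-86, 227), (-83, 233), (-80, 233), (-77, 231), (-74, 232), (-71, 229), (-68, 176), (-65, 148), (-62, 244), (-59, 236), (-56, 151)]
mug 0.91 [252.8, 159.8, 293.3, 229.5]
teaspoon 0.91 [384.5, 289.6, 449.8, 303.4]
pen 0.88 [147.4, 294.9, 217.9, 299.8]
knob 0.78 [362.0, 202.4, 440.2, 234.6]
```

The switch is back at its locked end, local y -23 to -69. The knob is home, at x -104 to -88, and the bystanders haven't moved. The arm is clear, so I'll hand in.

```bash
python3 -c "
from cell import job_done; print(job_done())"
```

```text
the job is handed in; nothing more can be done
None
```

The job is handed in at about 30 s: the scoop is in the closed drawer and released, the switch is back at its locked end, and the mug, pen and teaspoon are where they were; I checked this by measurements, not a last look at a picture, and did not separately confirm that the bowl opening is up.

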